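# Let the pantry window out to the last hole of its stay

### The arm

A 7-joint arm with a two-finger parallel gripper is mounted at the origin on the work surface. World frame = base frame: x ahead of the robot, y to its left, z up, the work surface at z = 0. Lengths are in m, angles in rad, forces in N, time in s.
With the tool pointing down it reaches from about 0.425 to 0.925 m from the base axis. Payload 6.8 kg.
Tool frame: the origin (TCP) lies at the very end of the fingers, on their centre line; the grasp point (between the pads) lies 19 mm behind it; z points along the fingers, y is the line along which they close (so a half turn about z gives the same grasp; the last joint's range is limited). The gripper opens to 85 mm and grips with 20 to 120 N. Pads are 22 mm wide; open, the fingers measure 114 mm over their backs; the gripper's body (76 mm by 85 mm) begins 54 mm behind the grasp point. The pads swing forward as they close: fully open they stand 13 mm farther back than shut.
Start: joints at [-1.432, 0.477, 0.022, 1.555, -0.011, 1.109, -0.083], TCP at [0.165, 0.655, 0.231] pointing down, gripper open.
Joint ranges: [-2.96, 2.96], [-0.34, 2.1], [-1.41, 1.46], [0.24, 2.44], [-1.37, 4.51], [0.17, 1.92], [-2.96, 2.96]. Speed limits (rad/s): [2.39, 2.39, 3.14, 3.14, 3.14, 3.14, 3.14].

### API

Orientations are given as a unit quaternion [w, x, y, z].
In Python, from station import telemetry, viewer, job, search_frame, cut_out gives the robot as it stands. The module is installed in compiled form; this text tells all that it offers.
- The arm moves only by the shell command python3 -m crank 'ROWS' [FORCE]. ROWS is JSON, a list of rows, each an object with "delta_rot": the turn, a rotation vector about the tool's x, y, z in degrees, a list of three; "xyz": the shift along the tool's x, y, z in m, a list of three; "fingers": the gripper command: -1 is fully open, 1 is shut, values between are in proportion. In form: [{"delta_rot": [ax, ay, az], "xyz": [dx, dy, dz], "fingers": fingers}, ...]. A call has 1 to 10 rows; each row is the pose to reach, as a shift and turn from the pose commanded when the call began, along the tool's axes at that moment; what a row does not reach only later rows make up. A row lasts 1/10 s, in which the tool goes at most 50 mm and 8.59 degrees, less where a joint would pass 70% of its speed; a pose out of reach is approached as far as the arm can. A call with a gripper value outside its range is refused whole. The fingers move at their own pace and stop on an object; FORCE is the grip in N (left out, the last holds). Time passes only in rows, so rows that repeat a pose let the fingers close. It gives the time, the measured TCP pose, the force, the opening and the grip force at its end, in the units of the state.
- telemetry.get_obs(): the state, without advancing time (a new reading comes with each control period).
- viewer.read_camera(name): name is "side" or "top"; returns a dict with "img" (480x640x3 uint8, red, green, blue), "fx", "fy", "cx", "cy" (pixels), "k1" (the pictures are not rectified: a ray, as slopes to the right and down, at radius r is drawn at 1 + k1 r^2 times it, then the intrinsics apply), "origin" and "rotation" of the camera in the world. Camera axes: x right, y up, looking along -z (the intrinsics and any distortion apply to the point x, -y, -z); pixel columns grow to the right and rows downward; lengths in m; the calibration is good to about 2 mm. A picture is of the moment at which its call begins. There is no depth.
- job.hand_in(): hands the job in; it is judged then, once.
Trained networks look in the newest picture that a camera, given by its name, has taken for a name from the list of things; names that differ only in an ending like _2 or _b are one class to them, and where a whole thing is asked for, a point or a joint stands for the part that bears it (a point fixed in the world has none). Each returns a list of dicts, best first, with "score" (0 to 1); they miss things now and then, are a little off and sometimes report something else, mostly with a low value. They report only what shows in the picture. A call takes as long as a camera call.
- search_frame(camera, thing): "pixel" ([column, row] in pixels, amid what is visible of it).
- cut_out(camera, thing): "pixels" (480x640 bool, what is visible of it) and "pixel" ([column, row] in pixels, amid what is visible of it).
The state is a dict: "t": time; "q": joint angles; "joint_vel": joint speeds; "joint_torque": joint torques, N m; "eef_pos": TCP position; "tool_rot": TCP orientation; "contact_force": force on the tool from outside, world axes, zero at the start; "torque": the same for the moment, N m; "gripper_width": opening from 0.0 (shut) to 1.0 (fully open); "grasp_force": force on a finger pad.
Only numpy, scipy, OpenCV 4.12 (cv2) and the standard library are available. Lean on these libraries where they do the work, as an engineer would, in place of code of your own. Each camera call takes 0.05 s, during which the arm holds its last target. There are 200 camera calls.

### The job

The small top-hung window over the pantry counter stands ajar, its stay hooked over the pin on the sill by the middle hole. Lift the stay off the pin, push the window out with it and drop the hole nearest the ball end over the pin, right down on the shoulder, so that the window stands wide open by itself. Take the window's weight as you go so that it never drops towards shut, feel the hole on gently instead of forcing the stay against the pin, and leave the glassware, plant, books and other loose things as they stand.

Things in the scene. Friction and masses are not known exactly. Their poses are not given: they have to be found in the camera images.
- window: White window frame 620 wide x 420 high, fixed at the counter's far side. Origin on the counter top straight below the pin's axis; +x looks outdoors, +y to the left seen from the room, z up. The sill board, 75 above the counter, runs from x = -22 (its front edge, overhanging the counter) to x = 80 (frame's inner face) and is 700 wide.
- pin: Black steel pin standing on the sill, fixed: 8 diameter, the rim of its top bevelled by 1. It rises 14 above a shoulder disc 16 across and 3 thick, on a screwed plate 20 (x) x 50 (y) x 3. Origin on the sill, on the pin's axis, 6 below the top of the shoulder and 20 below the pin's tip; axes as the window's.
- pin_shoulder (a point): Point on the pin's axis at the top face of its shoulder, 81 above the counter, 14 below the pin's tip; axes as the window's. A seated stay rests with its underside on the shoulder: level with the middle hole on, sloping down to the ball by about 0.04 rad with the last hole on. To clear the pin the middle hole needs the neck 27 higher than seated, the last hole 17.
- sash (a joint): Opening of the sash (rad), 0 shut, growing as its foot swings outdoors; hinged along its top edge, 410 above the counter. 0.21 with the middle hole on the pin, about 0.44 with the hole nearest the ball. It weighs 2.6 kg (varies 20 percent) and falls shut if let go: it pushes the stay towards the room with 1 to 2 N at 0.21 and about 4 N at 0.44. Little hinge friction.
- stay: Hand-forged black steel bar 22 wide x 5 thick, about 310 long, 0.2 kg, reaching about level from the sash's foot over the sill into the room; five holes 10.4 across go right through it, then a neck and a ball end. Origin on its pivot, 263 from the neck: a loose fork on the sash, so the free end rises, falls and swings 0.1 rad sideways. x along the bar towards the window, y left, z up.
- stay_neck (a point): Middle of the stay's square neck, where to hold it: 12 wide (y) x 10 high (z), 45 long, ahead of the 22 mm ball; it overhangs the sill's front edge, counter 80 below. Axes as the stay's. 5 above the bar's underside; 115 from the middle hole. The hole nearest the ball is about 45 from it: the holes were punched by eye, up to 4 off in spacing (35) and 2 off the centre line.
- tumbler: Glass tumbler, 74 across, 85 high, on the sill to the left of the stay. Origin at the centre of its base. Leave it.
- pot_plant: Leafy plant in a white stone pot 88 across, 85 high (180 with its leaves), on the sill to the right of the stay. Origin at the centre of its base. Leave it.
- shaker: Steel cocktail shaker, 84 across, 206 high, standing on the counter. Origin at the centre of its base. Leave it.
- jigger: Steel double measure, 46 across, 80 high, standing on the counter. Origin at the centre of its base. Leave it.
- bar_spoon: Steel bar spoon 200 long lying on the counter. Origin at the middle of its underside. Leave it.
- books: Stack of three dark books, about 130 x 200 x 80 high, on the counter. Origin at the centre of its underside. Leave it.
- bottle: Amber glass bottle, 72 across, 220 high, standing on the counter. Origin at the centre of its base. Leave it.

How it is judged:
By the outcome, as a careful person would: the job done as asked, in the order asked, and still so for the second after the job is handed in, with the robot touching nothing.
It also fails if it takes over 72 s, if anything falls off the work surface, if the arm or the gripper's body presses on something with over 40 N, if the wrist force passes 120 N, or if a joint passes its speed limit or range.

## Working session

There is one attempt and no reset: what is moved stays moved. The work goes in short steps, Python scripts to look and compute and a shell command to move; the robot and the scene stay as the last step left them, time stands still between calls to the robot, and variables do not carry over. Pictures are saved under pics/ and viewed, at most 10 in all, crops included, and the job is handed in when it is done.

```bash
mkdir -p pics; cat > h.py <<'E'
import numpy as np, cv2
from scipy.spatial.transform import Rotation as R
from station import telemetry, viewer, job, search_frame, cut_out
def rot(c):
    r=np.array(c["rotation"],float)
    return r if r.shape==(3,3) else R.from_quat(r,scalar_first=True).as_matrix()
def ray(c,p):
    K=np.array([[c["fx"],0,c["cx"]],[0,c["fy"],c["cy"]],[0,0,1]])
    u=cv2.undistortPoints(np.array([[p]],float),K,np.array([c["k1"],0,0,0.]))[0,0]
    d=rot(c)@np.array([u[0],-u[1],-1]); return np.array(c["origin"]),d/np.linalg.norm(d)
def atz(c,p,z):
    o,d=ray(c,p); return o+d*(z-o[2])/d[2]
def tri(c1,p1,c2,p2):
    o1,d1=ray(c1,p1);o2,d2=ray(c2,p2)
    s=np.linalg.lstsq(np.c_[d1,-d2],o2-o1,rcond=None)[0]
    a,b=o1+d1*s[0],o2+d2*s[1]; return (a+b)/2,np.linalg.norm(a-b)
def proj(c,X):
    v=rot(c).T@(np.array(X)-np.array(c["origin"])); s=np.array([v[0]/-v[2],-v[1]/-v[2]])
    s=s*(1+c["k1"]*(s@s)); return s*[c["fx"],c["fy"]]+[c["cx"],c["cy"]]
def look(n,f=None):
    c=viewer.read_camera(n)
    if f: cv2.imwrite("pics/"+f,c["img"][:,:,::-1])
    return c
E
python3 - <<'E'
from h import *
np.set_printoptions(precision=4,suppress=True)
print(telemetry.get_obs())
for n in("side","top"):
    c=look(n,n+"0.png"); print(n,c["origin"],rot(c).tolist(),c["fx"])
    for t in("pin","stay","stay_neck","pin_shoulder","sash","tumbler","pot_plant","shaker","jigger","bar_spoon","books","bottle"):
        print(t,[(np.round(r["pixel"]),round(r["score"],2)) for r in search_frame(n,t)[:2]])
E
```

```text
{'t': 0.0, 'q': array([-1.4321,  0.4778,  0.0223,  1.5565, -0.0115,  1.1093, -0.0831]), 'joint_vel': array([ 0.0001,  0.0001,  0.0004,  0.    , -0.0001, -0.0001,  0.0001]), 'joint_torque': array([  0.0019, -59.6445,   1.6082, -28.1185,   0.0123,   0.0094,
         0.    ]), 'eef_pos': array([0.1648, 0.654 , 0.2303]), 'tool_rot': array([-0.    ,  0.1231,  0.9924, -0.001 ]), 'contact_force': array([-0.1153, -0.0003,  0.0138]), 'torque': array([ 0.021 , -0.0324, -0.0179]), 'grasp_force': 0.0, 'gripper_width': 1.0021499590661136}
side [ 0.0866 -0.4728  1.0117] [[0.714093915685673, 0.5218046694163987, -0.46667951160935467], [-0.7000005647768743, 0.5243200438216583, -0.48485843393604205], [-0.008311972856062277, 0.6729103793389556, 0.739677316459781]] 471.5530455477096
pin []
stay [(array([328., 286.]), 0.77)]
stay_neck [(array([322., 290.]), 0.76)]
pin_shoulder []
sash [(array([383., 223.]), 0.91)]
tumbler [(array([310., 234.]), 0.97)]
pot_plant [(array([392., 321.]), 0.92)]
shaker [(array([221., 256.]), 0.78), (array([308., 231.]), 0.39)]
jigger [(array([294., 300.]), 0.64), (array([319.
[... 180 characters left out ...]
0.9947489617605747, -0.0999129198609551], [-0.9997481894063784, 0.022409051897443688, 0.001179903269800206], [0.0034126613590009375, 0.09986159156210411, 0.994995485554147]] 572.8554930537554
pin []
stay [(array([315., 242.]), 0.63)]
stay_neck [(array([317., 242.]), 0.72)]
pin_shoulder [(array([320., 243.]), 0.41)]
sash [(array([317., 242.]), 0.7), (array([201., 237.]), 0.21)]
tumbler [(array([276., 217.]), 0.86)]
pot_plant [(array([384., 245.]), 0.57), (array([276., 217.]), 0.31)]
shaker [(array([232., 287.]), 0.76)]
jigger [(array([385., 245.]), 0.55)]
bar_spoon [(array([294., 266.]), 0.8)]
books [(array([414., 316.]), 0.9), (array([206., 237.]), 0.41)]
bottle [(array([204., 235.]), 0.57)]
```

```bash
python3 - <<'E'
import cv2
a=cv2.imread("pics/side0.png")[170:400,170:480];cv2.imwrite("pics/s1.png",cv2.resize(a,(775,575),interpolation=cv2.INTER_CUBIC))
a=cv2.imread("pics/top0.png")[150:350,180:450];cv2.imwrite("pics/t1.png",cv2.resize(a,(797,590),interpolation=cv2.INTER_CUBIC))
E
```

```text
(no output)
```

View pics/s1.png

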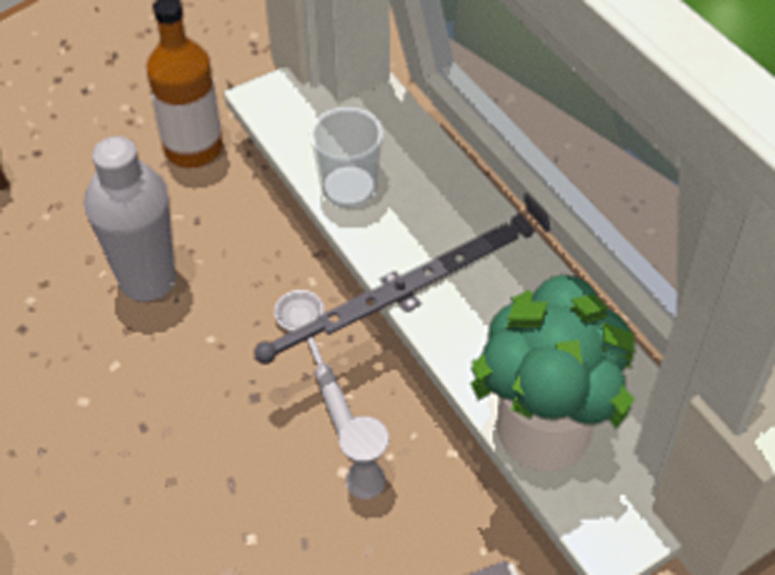

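View pics/t1.png

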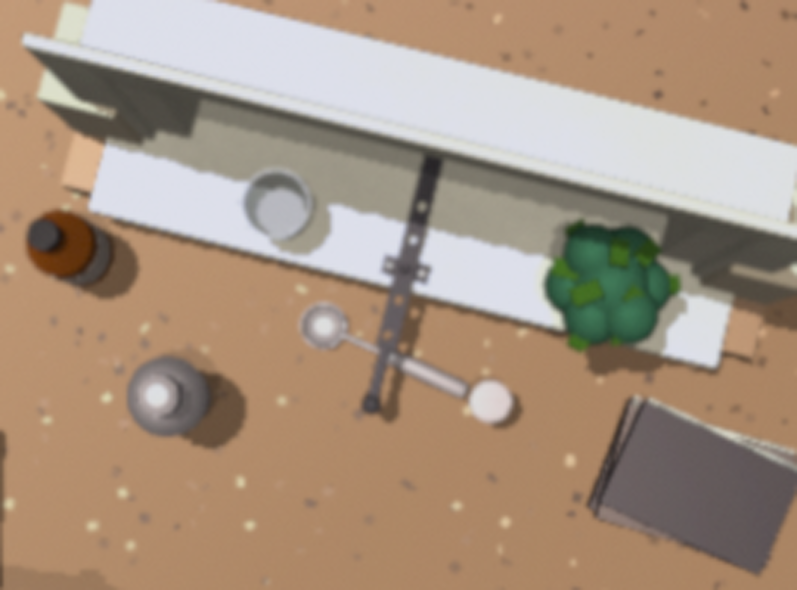

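Both views show the bar over the sill with the pin at side (330,284) / top (317,241) and the ball at side (276,311) / top (306,286). The last hole is at side (303,297) / top (311,263). The jigger stands to the right of the ball, at top (346,286), and the shaker is on the left.

```bash
python3 - <<'E'
from h import *
np.set_printoptions(precision=4,suppress=True)
s=look("side");t=look("top")
P={}
for n,a,b in [("pin",(330.4,284.4),(316.9,241.1)),("ball",(276,310.8),(305.7,286.5)),("hole5",(303.2,296.8),(311.4,263.1)),("jigtop",(315.4,346),(346,286))]:
    P[n]=tri(s,a,t,b); print(n,*P[n])
print("pin",atz(s,(330.4,284.4),.095),atz(t,(316.9,241.1),.093),"ball",atz(s,(276,310.8),.086),atz(t,(305.7,286.5),.086), "h5",atz(s,(303.2,296.8),.086),atz(t,(311.4,263.1),.086))
# axis from mask
m=cut_out("top","stay")
print(m[0]["score"],m[0]["pixels"].sum())
ys,xs=np.nonzero(m[0]["pixels"])
X=np.array([atz(t,p,.086)[:2] for p in zip(xs,ys)])
print(X.min(0),X.max(0)); u=np.linalg.svd(X-X.mean(0),full_matrices=False)[2][0]; print(X.mean(0),np.degrees(np.arctan2(u[1],u[0])))
print("shaker",atz(t,(232,287),.1),"jig",atz(t,(346,286),.08))
print(R.from_quat(telemetry.get_obs()["tool_rot"],scalar_first=True).as_matrix())
E
```

```text
pin [0.575  0.0166 0.0817] 0.004983094058081896
ball [0.4305 0.0496 0.084 ] 0.0016389198617301614
hole5 [0.5035 0.0338 0.0838] 0.0003346274371522772
jigtop [ 0.4353 -0.0774  0.0738] 0.0029754064402372597
pin [0.57   0.0081 0.095 ] [0.5721 0.0182 0.093 ] ball [0.4304 0.048  0.086 ] [0.4298 0.05   0.086 ] h5 [0.5026 0.0325 0.086 ] [0.5033 0.0339 0.086 ]
0.68 492
[ 0.4218 -0.0146] [0.6943 0.0585]
[0.5702 0.0198] 167.35194837039018
shaker [0.4224 0.2788 0.1   ] jig [ 0.4341 -0.0761  0.08  ]
[[-0.9697  0.2443 -0.0001]
 [ 0.2443  0.9697 -0.    ]
 [ 0.     -0.     -1.    ]]
```

```bash
python3 -m crank '[{"delta_rot":[0,0,0],"xyz":[0,0,-0.08],"fingers":-1},{"delta_rot":[0,0,0],"xyz":[0,0,-0.08],"fingers":-1},{"delta_rot":[0,0,-1.7],"xyz":[-0.26,-0.24,-0.08],"fingers":-1},{"delta_rot":[0,0,-1.7],"xyz":[-0.26,-0.24,-0.08],"fingers":-1},{"delta_rot":[0,0,-1.7],"xyz":[-0.26,-0.24,-0.08],"fingers":-1},{"delta_rot":[0,0,-1.7],"xyz":[-0.26,-0.24,-0.08],"fingers":-1},{"delta_rot":[0,0,-1.7],"xyz":[-0.26,-0.24,-0.08],"fingers":-1},{"delta_rot":[0,0,-1.7],"xyz":[-0.26,-0.24,-0.08],"fingers":-1},{"delta_rot":[0,0,-1.7],"xyz":[-0.26,-0.24,-0.08],"fingers":-1},{"delta_rot":[0,0,-1.7],"xyz":[-0.26,-0.24,-0.08],"fingers":-1}]' 50
python3 - <<'E'
from h import *
o=telemetry.get_obs(); M=R.from_quat(o["tool_rot"],scalar_first=True).as_matrix()
print(o["eef_pos"],M.round(4).tolist(), M.T@(np.array([.4607,.0422,.18])-o["eef_pos"]))
E
```

```text
t: 2.45
eef_pos: [0.3627, 0.3519, 0.3118]
tool_rot: [0.001, 0.114, 0.994, -0.001]
contact_force: [0.1, 0.8, -0.1]
gripper_width: 0.998
grasp_force: 0.0
[0.36274717 0.35191401 0.3118125 ] [[-0.9742, 0.2257, 0.0017], [0.2257, 0.9742, -0.0013], [-0.002, -0.0009, -1.0]] [-0.16507866 -0.27949359  0.13237987]
```

```bash
python3 -m crank '[{"delta_rot":[0,0,-0.5],"xyz":[-0.165,-0.28,0],"fingers":-1},{"delta_rot":[0,0,-0.5],"xyz":[-0.165,-0.28,0],"fingers":-1},{"delta_rot":[0,0,-0.5],"xyz":[-0.165,-0.28,0],"fingers":-1},{"delta_rot":[0,0,-0.5],"xyz":[-0.165,-0.28,0],"fingers":-1},{"delta_rot":[0,0,-0.5],"xyz":[-0.165,-0.28,0],"fingers":-1},{"delta_rot":[0,0,-0.5],"xyz":[-0.165,-0.28,0],"fingers":-1},{"delta_rot":[0,0,-0.5],"xyz":[-0.165,-0.28,0],"fingers":-1},{"delta_rot":[0,0,-0.5],"xyz":[-0.165,-0.28,0.13],"fingers":-1},{"delta_rot":[0,0,-0.5],"xyz":[-0.165,-0.28,0.13],"fingers":-1},{"delta_rot":[0,0,-0.5],"xyz":[-0.165,-0.28,0.13],"fingers":-1}]'
python3 - <<'E'
from h import *
np.set_printoptions(precision=4,suppress=True)
s=look("side","side1.png"); t=look("top")
o=telemetry.get_obs(); M=R.from_quat(o["tool_rot"],scalar_first=True).as_matrix()
print(o["eef_pos"],o["contact_force"],M.tolist(), M.T@(np.array([.4607,.0422,.067])-o["eef_pos"]))
a=s["img"][190:390,180:450,::-1];cv2.imwrite("pics/s2.png",cv2.resize(a,(797,590),interpolation=cv2.INTER_CUBIC))
for g in("tumbler","pot_plant"):
  print(g,[atz(t,r["pixel"],.13) for r in search_frame("top",g)[:1]])
E
```

```text
t: 3.45
eef_pos: [0.4578, 0.0491, 0.1787]
tool_rot: [-0.001, 0.104, 0.995, -0.0]
contact_force: [0.4, -0.1, -0.4]
gripper_width: 1.0
grasp_force: 0.0
[0.4563 0.049  0.1781] [-0.1593 -0.7448 -0.3748] [[-0.9783615145715822, 0.20677725138688322, -0.0072052143678000835], [0.20680181265550437, 0.978378729812515, -0.002841009124920737], [0.006461972423178964, -0.004269585382201678, -0.9999700063267231]] [-0.0064 -0.0053  0.1111]
tumbler [array([0.6325, 0.1465, 0.13  ])]
pot_plant [array([ 0.5581, -0.1871,  0.13  ])]
```

View pics/s2.png

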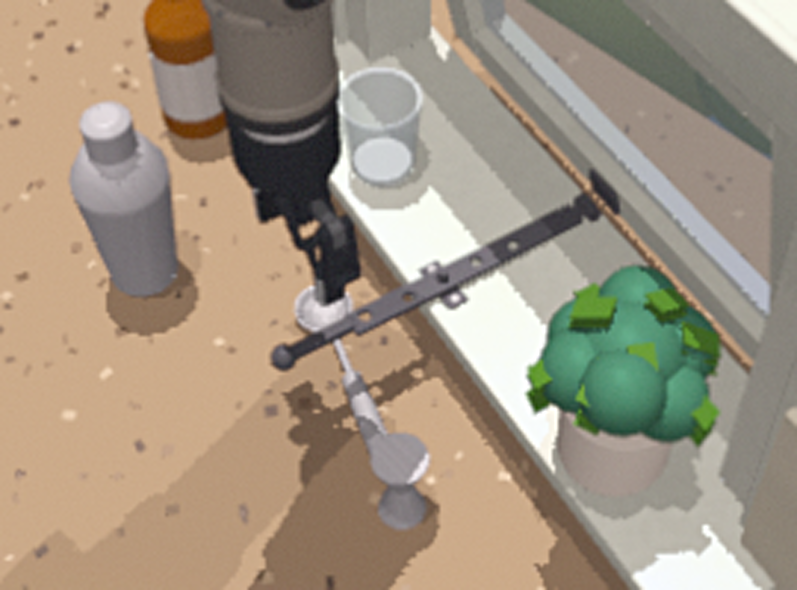

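The gripper hangs over the neck at crop (335,290), with the bar, pin at (443,275) and last hole at (365,316) in clear view; the path down is free.

```bash
python3 -m crank '[{"delta_rot":[0,0,0],"xyz":[-0.005,-0.004,0.03],"fingers":-1},{"delta_rot":[0,0,0],"xyz":[-0.005,-0.004,0.05],"fingers":-1},{"delta_rot":[0,0,0],"xyz":[-0.005,-0.004,0.05],"fingers":-1},{"delta_rot":[0,0,0],"xyz":[-0.005,-0.004,0.05],"fingers":-1},{"delta_rot":[0,0,0],"xyz":[-0.005,-0.004,0.05],"fingers":-1},{"delta_rot":[0,0,0],"xyz":[-0.005,-0.004,0.05],"fingers":-1}]'
cat > st.py <<'E'
from h import *
import sys
np.set_printoptions(precision=4,suppress=True)
o=telemetry.get_obs(); M=R.from_quat(o["tool_rot"],scalar_first=True).as_matrix()
print("pos",o["eef_pos"],"F",o["contact_force"],"T",o["torque"],"g",round(o["gripper_width"],3),o["grasp_force"],"xang",np.degrees(np.arctan2(M[1,0],M[0,0])).round(2),"z",M[:,2])
if len(sys.argv)>3: print("tooldelta",M.T@(np.array(sys.argv[1:4],float)-o["eef_pos"]))
E
python3 st.py .4607 .0422 .067
```

```text
t: 4.25
eef_pos: [0.4643, 0.0448, 0.1327]
tool_rot: [0.001, 0.104, 0.995, 0.001]
contact_force: [-0.4, -1.3, -0.2]
gripper_width: 1.0
grasp_force: 0.0
pos [0.4643 0.0448 0.1327] F [-0.3584 -1.3345 -0.2481] T [-0.0539 -0.0284  0.0192] g 1.0 0.0 xang 168.07 z [ 0.0026  0.0012 -1.    ]
tooldelta [ 0.0031 -0.0034  0.0657]
```

```bash
python3 -m crank '[{"delta_rot":[0,0,0.5],"xyz":[0.003,-0.0035,0.03],"fingers":-1},{"delta_rot":[0,0,0.5],"xyz":[0.003,-0.0035,0.055],"fingers":-1},{"delta_rot":[0,0,0.5],"xyz":[0.003,-0.0035,0.064],"fingers":-1},{"delta_rot":[0,0,0.5],"xyz":[0.003,-0.0035,0.064],"fingers":-1},{"delta_rot":[0,0,0.5],"xyz":[0.003,-0.0035,0.064],"fingers":-1},{"delta_rot":[0,0,0.5],"xyz":[0.003,-0.0035,0.064],"fingers":-0.3},{"delta_rot":[0,0,0.5],"xyz":[0.003,-0.0035,0.064],"fingers":0.2},{"delta_rot":[0,0,0.5],"xyz":[0.003,-0.0035,0.064],"fingers":0.4},{"delta_rot":[0,0,0.5],"xyz":[0.003,-0.0035,0.064],"fingers":0.5},{"delta_rot":[0,0,0.5],"xyz":[0.003,-0.0035,0.064],"fingers":0.5}]' 30
python3 - <<'E'
from h import *
s=look("side")
a=s["img"][210:330,240:400,::-1];cv2.imwrite("pics/s3.png",cv2.resize(a,(800,600),interpolation=cv2.INTER_CUBIC))
E
python3 st.py .4607 .0422 .067
```

```text
t: 5.25
eef_pos: [0.4597, 0.0417, 0.0674]
tool_rot: [0.0, 0.108, 0.994, 0.0]
contact_force: [0.8, -0.3, -0.4]
gripper_width: 0.25
grasp_force: 0.0
pos [0.4596 0.0416 0.0674] F [0.8547 1.0384 0.0217] T [-0.0086  0.0463  0.0069] g 0.25 0.0 xang 167.56 z [ 0.0001  0.0001 -1.    ]
tooldelta [-0.0009  0.0008  0.0004]
```

View pics/s3.png

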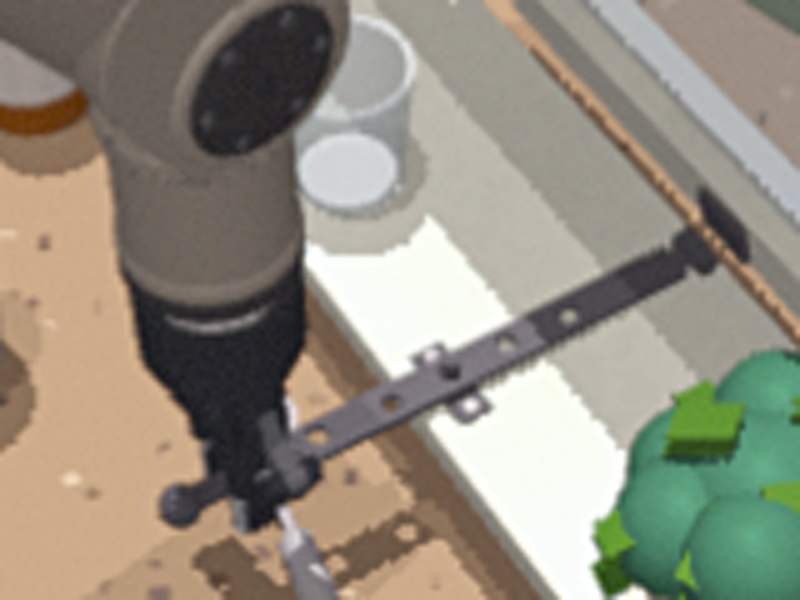

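The fingers straddle the neck, with the ball at crop (182,503) behind them and hole 5 at (317,433), hole 4 at (391,402), pin tip at (452,366) and holes 2/1 at (507,345)/(568,316) in front. Now I close.

```bash
python3 -m crank '[{"delta_rot":[0,0,0],"xyz":[0,0,0],"fingers":0.7},{"delta_rot":[0,0,0],"xyz":[0,0,0],"fingers":0.85},{"delta_rot":[0,0,0],"xyz":[0,0,0],"fingers":1},{"delta_rot":[0,0,0],"xyz":[0,0,0],"fingers":1},{"delta_rot":[0,0,0],"xyz":[0,0,0],"fingers":1}]' 50
python3 st.py
python3 - <<'E'
from h import *
s=look("side")
f=lambda x,y:(240+x/5,210+y/5)
P=[atz(s,f(*p),.086)[:2] for p in[(568,316),(507,345),(391,402),(317,433)]]
T=atz(s,f(452,364),.095)[:2]
u=np.array([np.cos(np.radians(-12.4)),np.sin(np.radians(-12.4))]);v=np.array([-u[1],u[0]])
for p in P+[T]: print((p-P[3])@u,(p-P[3])@v)
E
```

```text
t: 5.8
eef_pos: [0.4596, 0.0417, 0.0673]
tool_rot: [-0.0, 0.108, 0.994, 0.0]
contact_force: [-1.0, 1.5, 3.2]
gripper_width: 0.131
grasp_force: 48.7
pos [0.4596 0.0417 0.0673] F [-1.0132  1.4982  3.2199] T [ 0.1956  0.2257 -0.0868] g 0.131 48.673954010009766 xang 167.56 z [-0.0001  0.0002 -1.    ]
0.14118852246149655 -0.005784575720621677
0.10564814695519642 -0.0045994877071056225
0.03940395135456496 -0.0033957430926779084
0.0 0.0
0.07289841856056059 -0.005578942541480387
```

```bash
python3 -m crank '[{"delta_rot":[0,1,0],"xyz":[0,0,-0.0045],"fingers":1},{"delta_rot":[0,2,0],"xyz":[0,0,-0.009],"fingers":1},{"delta_rot":[0,3,0],"xyz":[0,0,-0.0135],"fingers":1},{"delta_rot":[0,4,0],"xyz":[0,0,-0.018],"fingers":1},{"delta_rot":[0,5,0],"xyz":[0,0,-0.0225],"fingers":1},{"delta_rot":[0,5,0],"xyz":[0,0,-0.0225],"fingers":1}]' 60
python3 st.py
```

```text
t: 6.45
eef_pos: [0.4598, 0.0413, 0.0898]
tool_rot: [-0.043, 0.108, 0.993, 0.005]
contact_force: [-0.2, -0.0, -2.4]
gripper_width: 0.128
grasp_force: 59.8
pos [0.4598 0.0413 0.0898] F [-0.23   -0.0127 -2.3997] T [0.0038 0.0611 0.0128] g 0.128 59.84199106693268 xang 167.54 z [-0.085   0.0186 -0.9962]
```

```bash
python3 -m crank '[{"delta_rot":[0,1,0],"xyz":[0.0005,0,-0.005],"fingers":1},{"delta_rot":[0,2,0],"xyz":[0.0008,0,-0.01],"fingers":1},{"delta_rot":[0,2,0],"xyz":[0.0008,0,-0.01],"fingers":1},{"delta_rot":[0,2,0],"xyz":[0.0008,0,-0.01],"fingers":1}]'
python3 st.py
python3 - <<'E'
from h import *
o=telemetry.get_obs(); M=R.from_quat(o["tool_rot"],scalar_first=True).as_matrix()
a=np.radians(-12.6);u=np.array([np.cos(a),np.sin(a),0])
for d in(.02,.04,.06,.072): print(d,(M.T@(u*d)).round(4))
print("up10",(M.T@[0,0,.01]).round(5), "v1", (M.T@[-u[1],u[0],0]).round(4))
E
```

```text
t: 6.85
eef_pos: [0.4593, 0.0415, 0.0994]
tool_rot: [-0.061, 0.108, 0.992, 0.006]
contact_force: [-1.7, -0.2, -0.7]
gripper_width: 0.127
grasp_force: 59.8
pos [0.4593 0.0415 0.0994] F [-1.6874 -0.2135 -0.6975] T [ 0.0086  0.0346 -0.044 ] g 0.127 59.81491148471832 xang 167.55 z [-0.119   0.0259 -0.9926]
0.02 [-0.0199 -0.0001 -0.0024]
0.04 [-0.0397 -0.0001 -0.0049]
0.06 [-0.0596 -0.0002 -0.0073]
0.072 [-0.0715 -0.0002 -0.0088]
up10 [ 0.00122 -0.      -0.00993] v1 [-2.6e-03  1.0e+00 -6.0e-04]
```

```bash
python3 -m crank '[{"delta_rot":[0,-0.2,0],"xyz":[-0.006,0,-0.0007],"fingers":1},{"delta_rot":[0,-0.3,0],"xyz":[-0.013,0,-0.0016],"fingers":1},{"delta_rot":[0,-0.5,0],"xyz":[-0.02,0,-0.0024],"fingers":1},{"delta_rot":[0,-0.7,0],"xyz":[-0.027,0,-0.0033],"fingers":1},{"delta_rot":[0,-0.9,0],"xyz":[-0.034,0,-0.0042],"fingers":1},{"delta_rot":[0,-1.1,0],"xyz":[-0.041,0,-0.005],"fingers":1},{"delta_rot":[0,-1.3,0],"xyz":[-0.048,0,-0.0059],"fingers":1},{"delta_rot":[0,-1.5,0],"xyz":[-0.055,0,-0.0067],"fingers":1},{"delta_rot":[0,-1.7,0],"xyz":[-0.062,0,-0.0076],"fingers":1},{"delta_rot":[0,-1.7,0],"xyz":[-0.062,0,-0.0076],"fingers":1}]'
python3 st.py
python3 - <<'E'
from h import *
s=look("side","side4.png")
a=s["img"][230:320,270:390,::-1];cv2.imwrite("pics/s4.png",cv2.resize(a,(800,600),interpolation=cv2.INTER_CUBIC))
E
```

```text
t: 7.85
eef_pos: [0.5219, 0.0278, 0.0999]
tool_rot: [-0.045, 0.108, 0.993, 0.005]
contact_force: [-3.7, 1.3, -0.8]
gripper_width: 0.126
grasp_force: 59.8
pos [0.5219 0.0278 0.0999] F [-3.7211  1.3309 -0.8181] T [ 0.1109  0.7293 -0.0182] g 0.126 59.79035496711731 xang 167.54 z [-0.0888  0.0197 -0.9959]
```

View pics/s4.png

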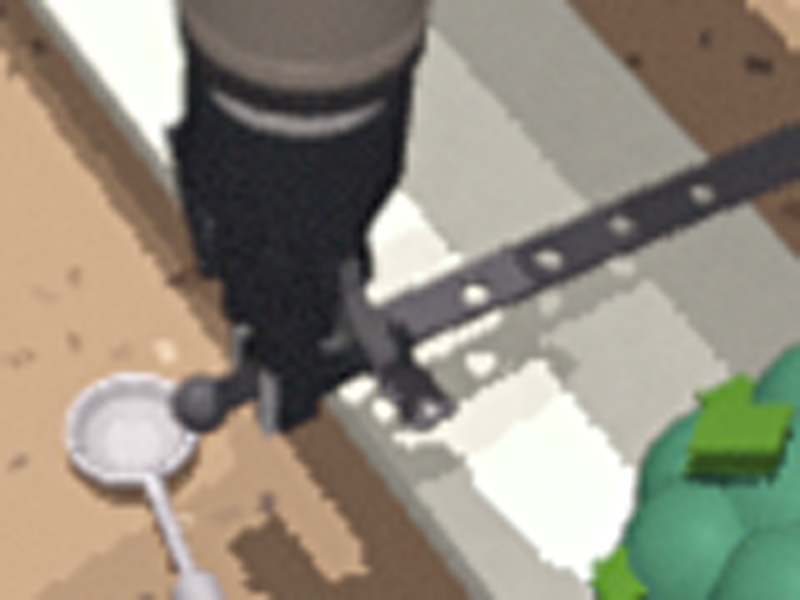

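The picture shows the holes 4 to 1 at crop (476,293), (548,258), (620,223) and (702,193), equally spaced, with hole 5 hidden by the finger. The pin is under the bar near the plate end at (432,410). I go on by odometry: hole 5 is about 71.5 mm from hole 3 and roughly 3 mm to its left.

```bash
python3 -m crank '[{"delta_rot":[0,-0.3,0],"xyz":[-0.004,-0.0014,-0.0004],"fingers":1},{"delta_rot":[0,-0.3,0],"xyz":[-0.0083,-0.0028,-0.0008],"fingers":1},{"delta_rot":[0,-1,0],"xyz":[-0.0086,-0.0028,0.0032],"fingers":1},{"delta_rot":[0,-2,0],"xyz":[-0.009,-0.0028,0.0072],"fingers":1},{"delta_rot":[0,-3,0],"xyz":[-0.0093,-0.0028,0.0108],"fingers":1},{"delta_rot":[0,-3,0],"xyz":[-0.0093,-0.0028,0.0108],"fingers":1},{"delta_rot":[0,-3,0],"xyz":[-0.0093,-0.0028,0.0108],"fingers":1}]'
cat > st2.py <<'E'
from h import *
np.set_printoptions(precision=4,suppress=True)
o=telemetry.get_obs(); M=R.from_quat(o["tool_rot"],scalar_first=True).as_matrix()
a=np.radians(-12.44);u=np.array([np.cos(a),np.sin(a),0]);v=np.array([-u[1],u[0],0])
d=o["eef_pos"]-[.4596,.0417,.0673]; F=o["contact_force"]
ph=np.arctan2(-M[:,2]@u*1,1)
print("u %.2f v %.2f z %.2f mm"%(d@u*1e3,d@v*1e3,d[2]*1e3),"F u %.1f v %.1f z %.1f"%(F@u,F@v,F[2]),"T",o["torque"],"pitch",round(ph,3),"neck u %.2f z"%(d@u*1e3+19*ph),"t",o["t"], "1mm u",(M.T@u).round(3),"down",(M.T@[0,0,-1]).round(3))
E
python3 st2.py
```

```text
t: 8.6
eef_pos: [0.5273, 0.024, 0.0879]
tool_rot: [-0.02, 0.108, 0.994, 0.002]
contact_force: [-4.5, 1.6, -0.7]
gripper_width: 0.122
grasp_force: 59.8
u 69.92 v -2.75 z 20.58 mm F u -4.7 v 0.6 z -0.7 T [0.2822 0.8973 0.1889] pitch 0.041 neck u 70.71 z t 8.6 1mm u [-0.999 -0.001 -0.041] down [-0.041  0.     0.999]
```

```bash
python3 -m crank '[{"delta_rot":[0,0,0],"xyz":[-0.002,0,0],"fingers":1},{"delta_rot":[0,0,0],"xyz":[-0.002,0,0.0015],"fingers":1},{"delta_rot":[0,0,0],"xyz":[-0.002,0,0.003],"fingers":1},{"delta_rot":[0,0,0],"xyz":[-0.002,0,0.003],"fingers":1},{"delta_rot":[0,0,0],"xyz":[-0.002,0,0.003],"fingers":1}]'; python3 st2.py
```

```text
t: 9.1
eef_pos: [0.5299, 0.0233, 0.0851]
tool_rot: [-0.02, 0.108, 0.994, 0.002]
contact_force: [-4.8, 2.0, -1.0]
gripper_width: 0.128
grasp_force: 59.9
u 72.60 v -2.82 z 17.76 mm F u -5.1 v 1.0 z -1.0 T [0.2948 0.6981 0.1445] pitch 0.04 neck u 73.36 z t 9.1 1mm u [-0.999 -0.    -0.04 ] down [-0.04  -0.     0.999]
```

```bash
python3 -m crank '[{"delta_rot":[0,-0.2,0],"xyz":[0.0004,0,0.001],"fingers":1},{"delta_rot":[0,-0.4,0],"xyz":[0.0004,0,0.002],"fingers":1},{"delta_rot":[0,-0.6,0],"xyz":[0.0003,0,0.003],"fingers":1},{"delta_rot":[0,-0.6,0],"xyz":[0.0003,0,0.003],"fingers":1}]'; python3 st2.py
```

```text
t: 9.5
eef_pos: [0.5295, 0.0233, 0.082]
tool_rot: [-0.015, 0.108, 0.994, 0.002]
contact_force: [-4.1, 0.9, 1.3]
gripper_width: 0.128
grasp_force: 60.0
u 72.17 v -2.89 z 14.75 mm F u -4.2 v -0.0 z 1.3 T [0.3164 0.7257 0.2364] pitch 0.03 neck u 72.73 z t 9.5 1mm u [-1.   -0.   -0.03] down [-0.03 -0.    1.  ]
```

```bash
python3 -m crank '[{"delta_rot":[0,-0.2,0],"xyz":[0,0,0.0007],"fingers":1},{"delta_rot":[0,-0.3,0],"xyz":[0,0,0.0015],"fingers":1},{"delta_rot":[0,-0.3,0],"xyz":[0,0,0.0015],"fingers":1}]'; python3 st2.py
```

```text
t: 9.8
eef_pos: [0.5299, 0.0235, 0.0807]
tool_rot: [-0.012, 0.108, 0.994, 0.001]
contact_force: [-2.6, 3.0, -0.2]
gripper_width: 0.124
grasp_force: 59.9
u 72.61 v -2.60 z 13.39 mm F u -3.2 v 2.3 z -0.2 T [0.4766 0.3751 0.1354] pitch 0.023 neck u 73.06 z t 9.8 1mm u [-1.    -0.    -0.023] down [-0.023 -0.     1.   ]
```

```bash
python3 -m crank '[{"delta_rot":[0,0,0],"xyz":[0,0.0005,0],"fingers":1},{"delta_rot":[0,-0.2,0],"xyz":[0,0.0005,0.001],"fingers":1},{"delta_rot":[0,-0.4,0],"xyz":[0,0.0005,0.002],"fingers":1},{"delta_rot":[0,-0.4,0],"xyz":[0,0.0005,0.002],"fingers":1}]'; python3 st2.py
```

```text
t: 10.2
eef_pos: [0.5301, 0.024, 0.0787]
tool_rot: [-0.008, 0.108, 0.994, 0.001]
contact_force: [0.1, 3.0, -1.5]
gripper_width: 0.129
grasp_force: 59.9
u 72.67 v -2.13 z 11.39 mm F u -0.5 v 3.0 z -1.5 T [0.3385 0.0684 0.0528] pitch 0.016 neck u 72.98 z t 10.2 1mm u [-1.    -0.    -0.016] down [-0.016 -0.     1.   ]
```

```bash
python3 -m crank '[{"delta_rot":[0,-0.3,0],"xyz":[0,0.0005,0.001],"fingers":1},{"delta_rot":[0,-0.6,0],"xyz":[-0.0003,0.0007,0.0025],"fingers":1},{"delta_rot":[0,-0.9,0],"xyz":[-0.0004,0.0008,0.004],"fingers":1},{"delta_rot":[0,-1.3,0],"xyz":[-0.0006,0.0008,0.006],"fingers":1},{"delta_rot":[0,-1.3,0],"xyz":[-0.0006,0.0008,0.006],"fingers":1}]'; python3 st2.py
```

```text
t: 10.7
eef_pos: [0.5304, 0.0244, 0.0724]
tool_rot: [0.003, 0.108, 0.994, -0.0]
contact_force: [0.2, 2.1, -1.9]
gripper_width: 0.126
grasp_force: 59.7
u 72.89 v -1.60 z 5.13 mm F u -0.2 v 2.1 z -1.9 T [ 0.2517 -0.2221  0.0458] pitch -0.006 neck u 72.78 z t 10.7 1mm u [-1.    -0.     0.006] down [0.006 0.    1.   ]
```

```bash
python3 -m crank '[{"delta_rot":[0,-0.3,0],"xyz":[-0.0001,0.0003,0.0015],"fingers":1},{"delta_rot":[0,-0.7,0],"xyz":[-0.0003,0.0005,0.003],"fingers":1},{"delta_rot":[0,-1.1,0],"xyz":[-0.0004,0.0005,0.0045],"fingers":1},{"delta_rot":[0,-1.5,0],"xyz":[-0.0005,0.0005,0.006],"fingers":1},{"delta_rot":[0,-1.5,0],"xyz":[-0.0005,0.0005,0.006],"fingers":1}]'; python3 st2.py
```

```text
t: 11.2
eef_pos: [0.5309, 0.0247, 0.0665]
tool_rot: [0.016, 0.108, 0.994, -0.002]
contact_force: [0.7, 1.1, -2.8]
gripper_width: 0.125
grasp_force: 59.8
u 73.28 v -1.23 z -0.82 mm F u 0.5 v 1.3 z -2.8 T [ 0.0945 -0.1169  0.0058] pitch -0.032 neck u 72.67 z t 11.2 1mm u [-0.999  0.     0.032] down [0.032 0.    0.999]
```

```bash
python3 -m crank '[{"delta_rot":[0,-0.2,0],"xyz":[0.0001,0,0.0007],"fingers":1},{"delta_rot":[0,-0.4,0],"xyz":[0.0001,0,0.0014],"fingers":1},{"delta_rot":[0,-0.4,0],"xyz":[0.0001,0,0.0014],"fingers":1}]'; python3 st2.py
```

```text
t: 11.5
eef_pos: [0.5311, 0.0248, 0.0654]
tool_rot: [0.019, 0.108, 0.994, -0.002]
contact_force: [0.2, 1.0, 1.2]
gripper_width: 0.125
grasp_force: 60.3
u 73.44 v -1.14 z -1.86 mm F u 0.0 v 1.0 z 1.2 T [0.0405 0.0694 0.0177] pitch -0.039 neck u 72.69 z t 11.5 1mm u [-0.999  0.     0.039] down [ 0.039 -0.     0.999]
```

```bash
python3 -m crank '[{"delta_rot":[0,0,0],"xyz":[0,0,0],"fingers":0.6},{"delta_rot":[0,0,0],"xyz":[0,0,0],"fingers":0.4},{"delta_rot":[0,0,0],"xyz":[0,0,0],"fingers":0.2},{"delta_rot":[0,0,0],"xyz":[0,0,0],"fingers":0},{"delta_rot":[0,0,0],"xyz":[0,0,0],"fingers":0}]'; python3 st2.py
python3 -m crank '[{"delta_rot":[0,0,0],"xyz":[0,0,-0.01],"fingers":0},{"delta_rot":[0,0,0],"xyz":[0,0,-0.03],"fingers":0},{"delta_rot":[0,0,0],"xyz":[0,0,-0.06],"fingers":0},{"delta_rot":[0,0,0],"xyz":[0.02,0,-0.1],"fingers":0},{"delta_rot":[0,0,0],"xyz":[0.06,0,-0.14],"fingers":0},{"delta_rot":[0,0,0],"xyz":[0.1,0,-0.16],"fingers":0},{"delta_rot":[0,0,0],"xyz":[0.1,0,-0.16],"fingers":0},{"delta_rot":[0,0,0],"xyz":[0.1,0,-0.16],"fingers":0}]'
python3 - <<'E'
from h import *
s=look("side","side5.png");t=look("top","top5.png")
a=s["img"][170:390,180:473,::-1];cv2.imwrite("pics/s5.png",cv2.resize(a,(798,600),interpolation=cv2.INTER_CUBIC))
for n in("side","top"):print([(r["pixel"],r["score"]) for r in search_frame(n,"stay")])
E
```

```text
t: 12.0
eef_pos: [0.5307, 0.0248, 0.0652]
tool_rot: [0.019, 0.108, 0.994, -0.002]
contact_force: [-0.5, -0.3, 0.1]
gripper_width: 0.501
grasp_force: 0.0
u 73.11 v -1.14 z -2.13 mm F u -0.4 v -0.4 z 0.1 T [ 0.024   0.0204 -0.0669] pitch -0.038 neck u 72.38 z t 12.0 1mm u [-0.999  0.     0.038] down [0.038 0.    0.999]
t: 12.8
eef_pos: [0.4272, 0.0483, 0.2226]
tool_rot: [0.02, 0.108, 0.994, -0.001]
contact_force: [0.3, 0.7, 0.1]
gripper_width: 0.498
grasp_force: 0.0
[([357.7, 271.0], 0.94)]
[([318.2, 234.8], 0.81)]
```

View pics/s5.png

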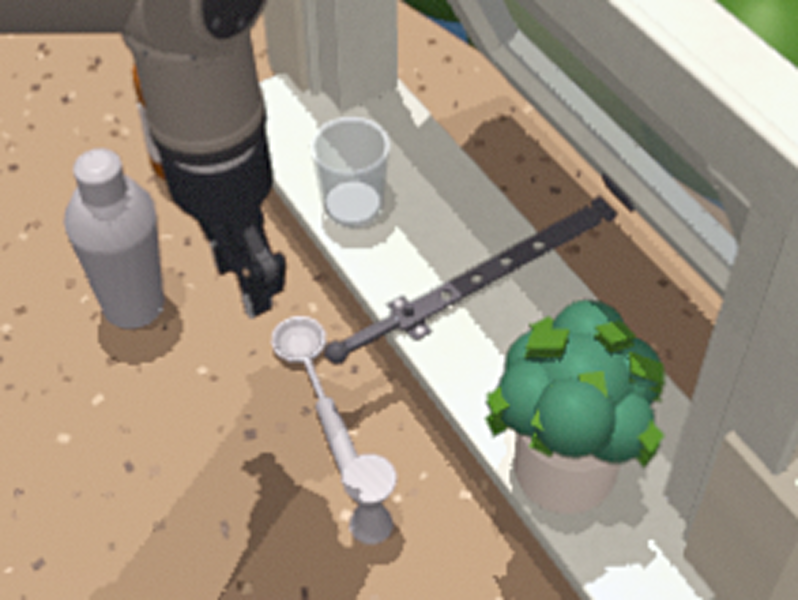

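The pin stands up through the last hole at crop (407,312). The four other holes, from (447,294) to (539,246), are free, the window stays wide open, the other things are where they were, and the gripper is clear.

```bash
python3 -c "
from station import job; print(job.hand_in())"
```

```text
the job is handed in; nothing more can be done
None
```

The window stands wide open by itself with the hole nearest the ball seated on the pin's shoulder, nothing else in view was disturbed, and the job was handed in at about 13 s.

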